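Open the burner-fuel bottle in its stand

ROBOT

A 6-joint arm with a two-finger parallel gripper is mounted at the origin on the work surface. World frame = base frame: x ahead of the robot, y to its left, z up, the work surface at z = 0. Lengths are in m, angles in rad, forces in N, time in s.
With the tool pointing down it reaches from about 0.35 to 0.875 m from the base axis. Payload 4.2 kg.
Tool frame: the origin (TCP) lies on the front face of the gripper's body, between the roots of the fingers; the fingertips stand tips_ahead ahead of it and the grasp point (between the pads) lies 51 mm ahead of it (tips_ahead is the distance from the TCP to the fingertips, in m); z points along the fingers, y is the direction in which the jaws open and shut (so a half turn about z gives the same grasp; the last joint's range is limited). The gripper opens to 87 mm and grips with 3 to 60 N. Pads are 19 mm wide; open, the fingers measure 117 mm over their backs; the gripper's body (75 mm by 190 mm) begins 51 mm behind the grasp point.
Start: joints at [-1.012, 0.385, 0.008, 0, -1.194, -0.259], TCP at [0.185, -0.597, 0.292] pointing down, gripper open.
Joint ranges: [-3.14, 3.14], [-1.21, 2.06], [-1.07, 1.41], [-3.16, 2.05], [-2.99, -0.16], [-3.1, 3.1]. Speed limits (rad/s): [2.79, 2.79, 3.14, 3.14, 3.14, 3.14].

INTERFACE

Orientations are given as a unit quaternion [x, y, z, w].
In Python, from bench import sense, read_camera, job_done, masks_of, tips_ahead gives the robot as it stands.
- The arm moves only by the tool play_rows, never from a script. Its argument "motion" is a list of rows, each a list of 7 numbers: the shift along the tool's x, y, z in m, then the turn, a rotation vector about the tool's x, y, z in rad, then the gripper command: -1 is fully open, 1 is shut, values between are in proportion. In form: [[tx, ty, tz, ax, ay, az, jaw], ...]. A call has 1 to 5 rows; each row shifts and turns the commanded pose from where the row before left it, along the tool's axes as they then stand; what a row does not reach is not made up. A row lasts 1/8 s, in which the tool goes at most 62.5 mm and 10.7 degrees, less where a joint would pass 70% of its speed; a pose out of reach is approached as far as the arm can. A call is refused whole if a number of a shift passes 0.0625 or a number of a turn 0.188, either way. A call with a gripper value outside its range is refused whole. The fingers move at their own pace and stop on an object; "force" is the grip in N (left out, the last holds). Time passes only in rows, so rows that do not move let the fingers close. It gives the time, the measured TCP pose, the force and the opening at its end, in the units of the state.
- sense(): the state, without advancing time (a new reading comes with each control period).
- read_camera(name): name is "scene" or "top"; returns a dict with "frame" (384x512x3 uint8, blue, green, red), "range_z" (384x512 float32, m along the optical axis (not along the pixel's ray), 0 where there is no reading), "fx", "fy", "cx", "cy" (pixels), "R" (3x3) and "t" (3): a world point X has camera coordinates R X + t. Camera axes: x right, y down, z forward; pixel columns grow to the right and rows downward; lengths in m; the calibration is good to about 2 mm. A picture is of the moment at which its call begins.
- job_done(): hands the job in, once; it reports no verdict.
Trained networks look in the newest picture that a camera, given by its name, has taken for a name from the list of things; names that differ only in an ending like _2 or _b are one class to them, and where a whole thing is asked for, a point or a joint stands for the part that bears it (a point fixed in the world has none). Each returns a list of dicts, best first, with "conf" (0 to 1); they miss things now and then, are a little off and sometimes report something else, mostly with a low value. They report only what shows in the picture. A call takes as long as a camera call. They do not tell look-alikes from the thing itself.
- masks_of(camera, name): "mask" (384x512 bool, what is visible of it) and "bbox" ([left, top, width, height] in pixels, round what is visible of it).
The state is a dict: "time_s": time; "qpos": joint angles; "qvel": joint speeds; "tau": joint torques, N m; "position": TCP position; "orientation": TCP orientation; "contact_force": force on the tool from outside, world axes, zero at the start; "torque": the same for the moment, N m; "width": opening from 0.0 (shut) to 1.0 (fully open).
Only numpy, scipy, OpenCV 4.12 (cv2) and the standard library are available. Lean on these libraries where they do the work, as an engineer would, in place of code of your own. Each camera call takes 0.05 s, during which the arm holds its last target.

TASK

Stand the burner-fuel bottle in the raised steel bottle stand, fully down in its pocket so that it cannot turn, without tipping it or disturbing the other things on the table. Then press its push-and-turn safety cap down, twist it anticlockwise until it is free, and lift it off. Finish while still holding the cap in the gripper: level, still, and straight above the open bottle, about 7 cm up from where it sat, with the bottle left standing in the stand.

Things in the scene. Friction and masses are not known exactly. Their poses are not given: they have to be found in the camera images.
- bottle_center (a point): Middle of the body of the fuel bottle: loose, rectangular, white plastic, blank paper label, 0.2 to 0.45 kg. Body 52 mm (own x) by 76 mm (own y), 74 mm tall, this point 37 mm above its underside, z up. A cone shoulder rises to 84 mm over the underside; with cap the bottle is 113 mm tall. The wide faces, 52 mm apart, suit a grip from above just below the shoulder.
- cap_center (a point): Centre (half-way up) of the grey ribbed safety cap: 48 mm diameter, 22 mm tall, about 40 g, z up. Closed, it is 65 mm above bottle_center, its x along the bottle's x, its rim 7 mm over the shoulder. Unpressed it neither turns (beyond 10 degrees) nor comes off. Pressed 3 mm (10 N; 4 to 5 mm, 11 to 13 N is a sure press, 6 mm the stop) and kept down, it turns anticlockwise seen from above.
- bottle_mouth (a point): Centre of the bottle's mouth, at the top of its neck (31 mm diameter), 102 mm above its underside, hidden under the closed cap; axes as bottle_center. Three flanges around the neck hold the cap's inner lugs: the cap is clear of them once turned about 40 degrees, springs up 3 mm and lifts straight off; at about 90 degrees the next flange stops it, 65 degrees is the middle.
- stand_seat (a point): Centre of the pocket floor of the raised steel bottle stand, screwed to the table; floor 45 mm above the table on a narrow column, base plate 84 by 100 mm. Pocket 56 mm (own x) by 80 mm (own y) inside, walls 16 mm high, lips flaring out above to 22 mm over the floor. The bottle's 76 mm side goes along its y, either way round; it keeps the bottle from turning. z up.
- burner_a: Bystander: open round steel burner well, 86 mm diameter, 66 mm tall, between the bottle and the stand. Origin under its centre.
- burner_b: Bystander: the same burner with a knobbed lid, 77 mm tall, on the left. Origin under its centre.
- squeeze_tall: Bystander: sauce squeeze bottle with pointed nozzle, 64 mm diameter, 195 mm tall, at the back. Origin under its centre.
- squeeze_short: Bystander: short sauce squeeze bottle, 68 mm diameter, 119 mm tall, at the back. Origin under its centre.
- cup_stack: Bystander: stack of white portion cups, 74 mm diameter, 67 mm tall, between the bottle and the stand. Origin under its centre.
- serving_spoon: Bystander: serving spoon with black handle, 260 mm long, lying on the right. Origin under its middle.
- shaker: Bystander: aluminium shaker, 46 mm diameter, 86 mm tall, on the left. Origin under its centre.
- tongs: Bystander: steel serving tongs, 250 mm long, 80 mm wide, lying at the back on the right. Origin between the arms.
Things that resemble listed ones, but are neither listed nor needed, are in the scene too. What is shaped like the part that bears bottle_center but green or yellow is not meant.

How it is judged:
By the outcome, as a careful person would: the job done as asked, in the order asked, and still so for the second after the job is handed in, while the arm keeps its last pose, push and grip.
It also fails if it takes over 58 s, if anything falls off the work surface, if the arm or the gripper's body presses on something with over 40 N, if the wrist force passes 120 N, or if a joint passes its speed limit or range.

## Working session

There is one attempt and no reset: what is moved stays moved. The work goes in short steps, Python scripts to look and compute and a tool call to move; the robot and the scene stay as the last step left them, time stands still between calls to the robot, and variables do not carry over. Pictures are saved under pics/ and viewed, and the job is handed in when it is done.

Besides the shell and the picture viewer there is one more tool, called after "Emit:" as a command line: name --pt "numbers of a row" for each row, then --argument value for the rest. play_rows: Moves the arm, as the interface text tells. Its arguments: {"type":"object","properties":{"motion":{"type":"array"},"force":{"type":"number"}},"required":["motion"]}

```bash
mkdir -p pics; ls; python3 - <<'E'
from bench import *
import cv2, numpy as np
print(sense(), tips_ahead)
for c in ["scene","top"]:
    d=read_camera(c); cv2.imwrite(f"pics/{c}0.png",d["frame"]); print(c,d["fx"],d["cx"],d["cy"],d["R"],d["t"])
    for n in ["bottle_center","cap_center","stand_seat","burner_a","cup_stack"]:
        for m in masks_of(c,n): print(n,m["conf"],m["bbox"])
E
```

```text
pics
{'time_s': 0.0, 'qpos': array([-1.01239921e+00,  3.85593466e-01,  6.62817135e-03, -4.90398677e-04,
       -1.19403134e+00, -2.58618971e-01]), 'qvel': array([-2.77951670e-04,  1.93458060e-04,  2.31749015e-04,  1.76665507e-03,
       -8.86562496e-05,  9.34648751e-04]), 'tau': array([ 1.47653964e-05, -3.90666497e+01,  1.87407446e+01,  4.22001064e+00,
        1.09806040e-02, -1.86892989e-04]), 'position': array([ 0.18446701, -0.59668385,  0.29113936]), 'orientation': array([-1.49238908e-01,  9.88800529e-01,  1.10015699e-03, -2.27876318e-04]), 'contact_force': array([ 0.33446849,  0.45800122, -1.1702299 ]), 'torque': array([ 0.03502316, -0.00760338, -0.09404642]), 'width': 0.9972393434604727} 0.0697
scene 373.6671928163593 257.9389040888387 186.10392513113175 [[ 0.02679404  0.99963842 -0.00226118]
 [ 0.82111456 -0.02329892 -0.57028768]
 [-0.57013416  0.01342362 -0.82144193]] [-0.00182808 -0.42601018  1.5602569 ]
bottle_center 0.95 [193.9, 134.9, 20.1, 27.9]
bottle_center 0.77 [199.8, 201.8, 26.0, 30.7]
bottle_center 0.69 [140.7, 151.5, 25.9, 30.6]
bottle_center 0.59 [152.9, 189.1, 28
[... 207 characters left out ...]
 24.9, 29.0]
cup_stack 0.59 [251.9, 184.8, 20.9, 28.4]
top 429.04855184880665 252.10710538537737 182.66988492188517 [[ 2.29602944e-02 -9.99729434e-01  3.72599887e-03]
 [-9.84718748e-01 -2.32588032e-02 -1.72592047e-01]
 [ 1.72632011e-01  2.93703263e-04 -9.84986346e-01]] [-0.00888743  0.59397532  1.36113227]
bottle_center 0.95 [299.6, 241.4, 26.2, 16.3]
bottle_center 0.81 [310.9, 200.7, 31.2, 18.5]
bottle_center 0.78 [291.0, 157.0, 22.0, 17.5]
bottle_center 0.6 [327.9, 164.8, 31.1, 24.8]
cap_center 0.51 [320.7, 204.6, 16.3, 13.5]
stand_seat 0.88 [152.2, 182.0, 42.1, 32.6]
burner_a 0.71 [107.4, 197.5, 30.1, 31.2]
burner_a 0.63 [240.5, 221.2, 22.9, 21.4]
cup_stack 0.97 [250.0, 171.9, 18.4, 24.7]
```

```bash
python3 - <<'E'
import cv2
a=cv2.imread("pics/scene0.png")[110:290,110:450]; cv2.imwrite("pics/s1.png",cv2.resize(a,None,fx=2.3,fy=2.3,interpolation=cv2.INTER_CUBIC))
a=cv2.imread("pics/top0.png")[110:310,80:420]; cv2.imwrite("pics/t1.png",cv2.resize(a,None,fx=2.3,fy=2.3,interpolation=cv2.INTER_CUBIC))
E
```

```text
(no output)
```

View pics/s1.png

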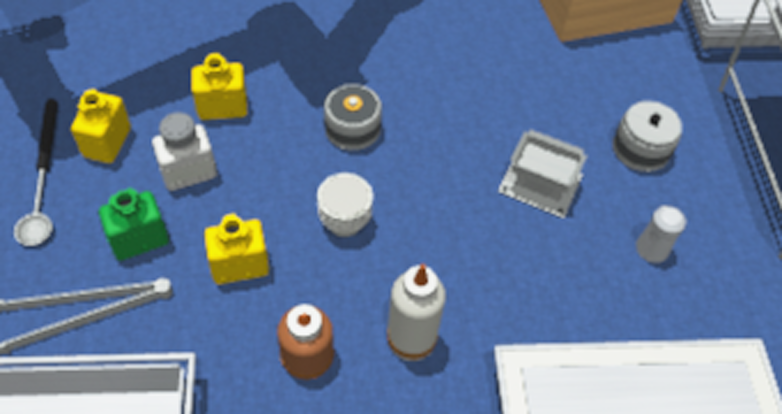

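View pics/t1.png

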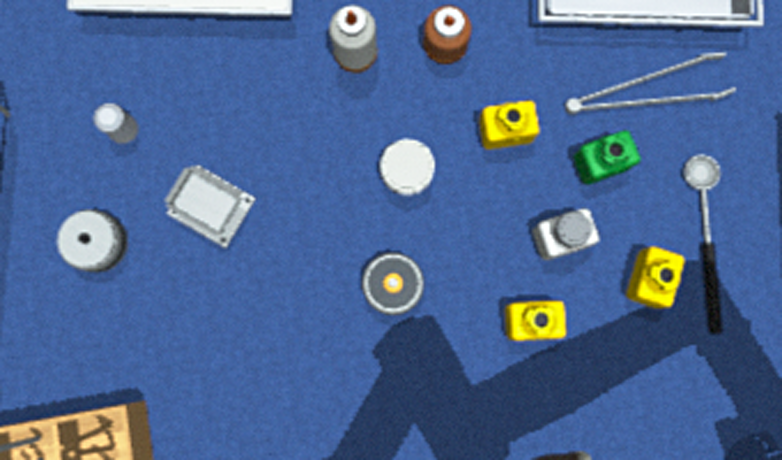

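View pics/scene0.png

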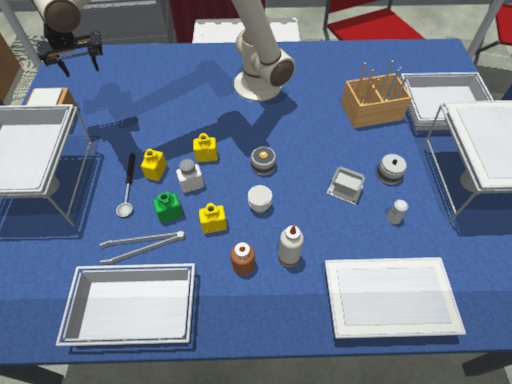

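```bash
cat > h.py <<'E'
import numpy as np, cv2
def cloud(d):
    z=d["range_z"].astype(float); v,u=np.mgrid[0:384,0:512]
    X=np.stack([(u-d["cx"])/d["fx"]*z,(v-d["cy"])/d["fy"]*z,z],-1)
    W=(X-d["t"])@d["R"]; W[z<=0]=np.nan
    return W
def proj(d,P):
    c=np.asarray(P)@d["R"].T+d["t"]; return np.stack([c[...,0]/c[...,2]*d["fx"]+d["cx"],c[...,1]/c[...,2]*d["fy"]+d["cy"]],-1)
E
python3 - <<'E'
from bench import *
from h import *
np.set_printoptions(precision=4,suppress=True)
for c,b,s in [("scene",(189,177),(346,186)),("top",(326,210),(172,198))]:
    d=read_camera(c); W=cloud(d); np.savez(f"{c}.npz",**d)
    for nm,(u,v) in [("bottle",b),("stand",s)]:
        w=W[v-35:v+35,u-35:u+35].reshape(-1,3)
        ctr=np.nanmedian(W[v-4:v+5,u-4:u+5].reshape(-1,3),0); print(c,nm,ctr)
        w=w[np.linalg.norm(w[:,:2]-ctr[:2],axis=1)<0.075]
        print("  table z",np.median(w[w[:,2]<0.01][:,2]), np.histogram(w[:,2],bins=np.arange(-.01,.13,.006)))
        for lo,hi in [(.1,.125),(.066,.08),(.02,.1),(.038,.05),(.054,.08),(.04,.08)]:
            q=w[(w[:,2]>lo)&(w[:,2]<hi)]
            if len(q)>5: 
                r=cv2.minAreaRect(q[:,:2].astype(np.float32)*1000); print("  ",lo,hi,len(q),q.mean(0),r)
E
```

```text
scene bottle [ 0.5299 -0.2321  0.0756]
  table z 0.0004685210789012126 (array([ 17, 659, 172,  21,  22,  27,  22,  27,  30,  23,  28,  24,  38,
        90,  88,  17,   1,  16,  20,  23, 125,  16,   0]), array([-0.01 , -0.004,  0.002,  0.008,  0.014,  0.02 ,  0.026,  0.032,
        0.038,  0.044,  0.05 ,  0.056,  0.062,  0.068,  0.074,  0.08 ,
        0.086,  0.092,  0.098,  0.104,  0.11 ,  0.116,  0.122,  0.128]))
   0.1 0.125 177 [ 0.5126 -0.2366  0.1121] ((509.5094299316406, -237.3047637939453), (44.396331787109375, 47.783443450927734), 23.978546142578125)
   0.066 0.08 194 [ 0.5198 -0.2367  0.0734] ((534.7216796875, -238.50714111328125), (79.6799545288086, 113.93346405029297), 89.48787689208984)
   0.02 0.1 438 [ 0.5261 -0.2336  0.0612] ((522.612548828125, -252.47665405273438), (73.62306213378906, 124.56379699707031), 43.56725311279297)
   0.038 0.05 53 [ 0.5314 -0.2288  0.0438] ((532.3767700195312, -229.25338745117188), (9.197502136230469, 74.24835205078125), 19.49229621887207)
   0.054 0.08 248 [ 0.5227 -0.2359  0.0706] ((522.612548828125, -252.47665405273438), (73.6230621337890
[... 2999 characters left out ...]
0.066 0.08 55 [0.5438 0.2724 0.0683] ((540.3171997070312, 274.46533203125), (93.54151153564453, 67.37425231933594), 59.74383544921875)
   0.02 0.1 592 [0.542  0.2781 0.0505] ((539.9600830078125, 275.33221435546875), (94.54857635498047, 68.44402313232422), 61.80754089355469)
   0.038 0.05 386 [0.541  0.2773 0.0445] ((540.639404296875, 275.04632568359375), (83.66534423828125, 56.938873291015625), 61.377689361572266)
   0.054 0.08 178 [0.543  0.2792 0.0639] ((539.9600830078125, 275.33221435546875), (94.54857635498047, 68.44402313232422), 61.80754089355469)
   0.04 0.08 572 [0.5417 0.2779 0.0509] ((539.9600830078125, 275.33221435546875), (94.54857635498047, 68.44402313232422), 61.80754089355469)
```

```bash
cat >> h.py <<'E'
from scipy.spatial.transform import Rotation as Rn
def plan(s,target,jaw_deg,n,every=True):
    """rows in tool frame going straight from measured pose to target; jaw axis (tool y) at jaw_deg mod 180 nearest"""
    p=np.array(s["position"]); R=Rn.from_quat(s["orientation"])
    y=R.as_matrix()[:,1]; cur=np.degrees(np.arctan2(y[1],y[0]))
    tgt=cur+((jaw_deg-cur+90)%180-90) if every else jaw_deg
    a=np.radians(tgt); Y=np.array([np.cos(a),np.sin(a),0]);Z=np.array([0,0,-1.]);X=np.cross(Y,Z)
    Rt=Rn.from_matrix(np.stack([X,Y,Z],1)); rv=(R.inv()*Rt).as_rotvec()
    step=Rn.from_rotvec(rv/n); d=(np.array(target)-p)/n
    print("jaw now %.2f ->%.2f"%(cur,tgt),"err mm",np.round((np.array(target)-p)*1000,1))
    for i in range(n):
        print(np.round(R.inv().apply(d),4).tolist()+np.round(rv/n,4).tolist()); R=R*step
def st(s):
    y=Rn.from_quat(s["orientation"]).as_matrix()
    print("t %.2f"%s["time_s"],"p",np.round(s["position"],4),"jaw %.2f"%np.degrees(np.arctan2(y[1,1],y[0,1])),"tilt",np.round(np.degrees(y[:2,2]),2),"q",np.round(s["qpos"],2),"F",np.round(s["contact_force"],1),"T",np.round(s["torque"],2),"w %.1f"%(s["width"]*87))
E
python3 - <<'E'
from bench import *
from h import *
s=sense(); st(s); plan(s,[.507,-.238,.25],19.2-180,10,False)
plan(s,[.507,-.238,.25],199.2,10,False)
E
```

```text
t 0.70 p [ 0.1846 -0.5971  0.2923] jaw 107.17 tilt [ 0. -0.] q [-1.01  0.38  0.01 -0.   -1.19 -0.26] F [-0.1 -0.3 -0.4] T [ 0.02  0.04 -0.01] w 86.4
jaw now 107.17 ->-160.80 err mm [322.4 359.1 -42.3]
[-0.0414, 0.0248, 0.0042, -0.0, -0.0, -0.1606]
[-0.0448, 0.0178, 0.0042, -0.0, -0.0, -0.1606]
[-0.0471, 0.0104, 0.0042, -0.0, -0.0, -0.1606]
[-0.0482, 0.0028, 0.0042, -0.0, -0.0, -0.1606]
[-0.048, -0.005, 0.0042, -0.0, -0.0, -0.1606]
[-0.0466, -0.0126, 0.0042, -0.0, -0.0, -0.1606]
[-0.044, -0.0199, 0.0042, -0.0, -0.0, -0.1606]
[-0.0402, -0.0266, 0.0042, -0.0, -0.0, -0.1606]
[-0.0355, -0.0327, 0.0042, -0.0, -0.0, -0.1606]
[-0.0298, -0.038, 0.0042, -0.0, -0.0, -0.1606]
jaw now 107.17 ->199.20 err mm [322.4 359.1 -42.3]
[-0.0414, 0.0248, 0.0042, -0.0, -0.0, -0.1606]
[-0.0448, 0.0178, 0.0042, -0.0, -0.0, -0.1606]
[-0.0471, 0.0104, 0.0042, -0.0, -0.0, -0.1606]
[-0.0482, 0.0028, 0.0042, -0.0, -0.0, -0.1606]
[-0.048, -0.005, 0.0042, -0.0, -0.0, -0.1606]
[-0.0466, -0.0126, 0.0042, -0.0, -0.0, -0.1606]
[-0.044, -0.0199, 0.0042, -0.0, -0.0, -0.1606]
[-0.0402, -0.0266, 0.0042, -0.0, -0.0, -0.1606]
[-0.0355, -0.0327, 0.0042, -0.0, -0.0, -0.1606]
[-0.0298, -0.038, 0.0042, -0.0, -0.0, -0.1606]
```

Emit:
play_rows --pt "-0.0414 0.0248 0.0042 0 0 -0.16 -0.6" --pt "-0.0448 0.0178 0.0042 0 0 -0.16 -0.6" --pt "-0.047 0.0104 0.0042 0 0 -0.16 -0.6" --pt "-0.048 0.003 0.0042 0 0 -0.16 -0.6" --pt "-0.048 -0.005 0.0042 0 0 -0.16 -0.6" --force 20

```text
time_s: 1.32
position: [0.3466, -0.4167, 0.2714]
orientation: [-0.525, 0.851, -0.0, 0.0]
contact_force: [0.6, 0.2, -0.6]
width: 0.804
```

Emit:
play_rows --pt "-0.0466 -0.0126 0.0042 0 0 -0.16 -0.6" --pt "-0.044 -0.02 0.0042 0 0 -0.16 -0.6" --pt "-0.04 -0.0266 0.0042 0 0 -0.16 -0.6" --pt "-0.0355 -0.0327 0.0042 0 0 -0.16 -0.6" --pt "-0.03 -0.038 0.0042 0 0 -0.16 -0.6"

```text
time_s: 1.95
position: [0.5087, -0.2377, 0.2504]
orientation: [0.815, -0.58, 0.0, -0.0]
contact_force: [0.7, -1.0, -0.0]
width: 0.8
```

Emit:
play_rows --pt "0 0 0 0 0 0 -0.6" --pt "0 0 0 0 0 0 -0.6"

```text
time_s: 2.2
position: [0.5076, -0.2389, 0.2502]
orientation: [0.813, -0.582, -0.0, 0.0]
contact_force: [0.2, 0.2, 0.5]
width: 0.803
```

```bash
python3 - <<'E'
from bench import *
from h import *
s=sense(); st(s); plan(s,[.507,-.238,.118],199.2,5,False)
E
```

```text
t 2.20 p [ 0.5076 -0.2389  0.2502] jaw -161.15 tilt [-0.02  0.  ] q [-0.15  0.31 -0.21  0.   -1.05  0.48] F [0.2 0.2 0.5] T [ 0.    0.11 -0.05] w 69.8
jaw now -161.15 ->199.20 err mm [  -0.6    0.9 -132.2]
[-0.0002, 0.0, 0.0264, 0.0001, 0.0, -0.0012]
[-0.0002, 0.0, 0.0264, 0.0001, 0.0, -0.0012]
[-0.0002, 0.0, 0.0264, 0.0001, 0.0, -0.0012]
[-0.0002, 0.0, 0.0264, 0.0001, 0.0, -0.0012]
[-0.0002, 0.0, 0.0264, 0.0001, 0.0, -0.0012]
```

Emit:
play_rows --pt "0 0 0.025 0 0 0 -0.6" --pt "0 0 0.025 0 0 0 -0.6" --pt "0 0 0.025 0 0 -0.005 -0.6" --pt "-0.0005 0 0.02 0 0 0 -0.6"

```text
time_s: 2.7
position: [0.5064, -0.2397, 0.1546]
orientation: [0.814, -0.581, -0.0, 0.0]
contact_force: [0.5, -0.5, -0.8]
width: 0.806
```

```bash
python3 - <<'E'
from bench import *
from h import *
s=sense(); st(s); plan(s,[.507,-.238,.118],199.2,2,False)
for c,(u,v) in [("scene",(189,177)),("top",(326,210))]:
    d=read_camera(c); cv2.imwrite(f"pics/{c}2.png",cv2.resize(d["frame"][v-60:v+60,u-60:u+60],None,fx=5,fy=5,interpolation=cv2.INTER_CUBIC))
E
```

```text
t 2.70 p [ 0.5064 -0.2397  0.1546] jaw -161.01 tilt [-0.02  0.  ] q [-0.15  0.41 -0.33  0.   -0.83  0.48] F [ 0.5 -0.5 -0.8] T [0.   0.16 0.02] w 70.1
jaw now -161.01 ->199.20 err mm [  0.6   1.7 -36.6]
[-0.0007, -0.0005, 0.0183, 0.0002, 0.0001, -0.0019]
[-0.0007, -0.0005, 0.0183, 0.0002, 0.0001, -0.0019]
```

View pics/scene2.png

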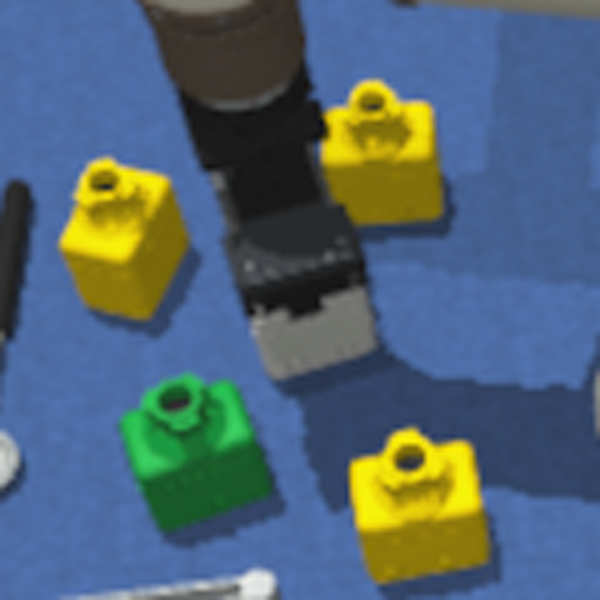

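View pics/top2.png

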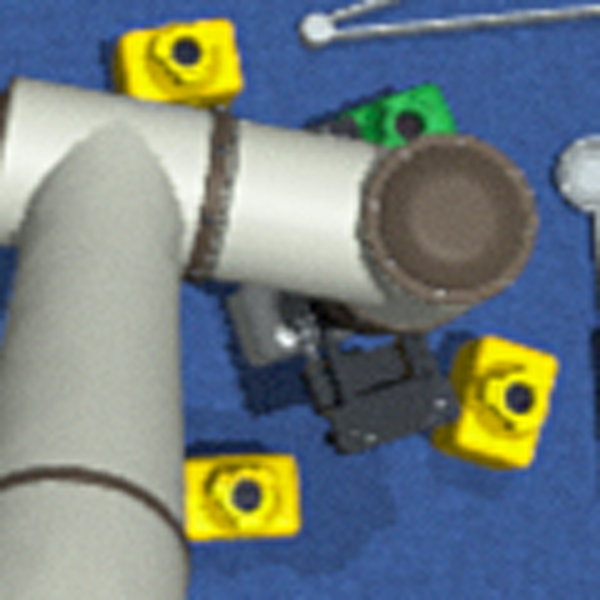

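Emit:
play_rows --pt "-0.001 -0.0005 0.018 0 0 -0.002 -0.6" --pt "0 0 0.018 0 0 0 -0.6" --pt "0 0 0 0 0 0 -0.6"

```text
time_s: 3.18
position: [0.5069, -0.238, 0.1192]
orientation: [0.815, -0.579, -0.001, 0.0]
contact_force: [0.3, 0.4, 0.1]
width: 0.8
```

```bash
python3 - <<'E'
from bench import *
from h import *
s=sense(); st(s);s=sense(); st(s); plan(s,[.507,-.238,.118],199.2,1,False)
E
```

```text
t 3.17 p [ 0.5069 -0.238   0.1192] jaw -160.82 tilt [-0.09  0.01] q [-0.15  0.46 -0.37  0.   -0.75  0.48] F [0.3 0.4 0.1] T [ 0.01  0.08 -0.01] w 69.6
t 3.17 p [ 0.5069 -0.238   0.1192] jaw -160.82 tilt [-0.09  0.01] q [-0.15  0.46 -0.37  0.   -0.75  0.48] F [0.3 0.4 0.1] T [ 0.01  0.08 -0.01] w 69.6
jaw now -160.82 ->199.20 err mm [ 0.1  0.  -1.2]
[0.0, -0.0001, 0.0012, 0.0014, 0.0007, -0.0004]
```

Close on the body.

Emit:
play_rows --pt "0 0 0.001 0 0 0 0.0" --pt "0 0 0 0 0 0 0.4" --pt "0 0 0 0 0 0 0.4" --pt "0 0 0 0 0 0 0.4" --force 25

```text
time_s: 3.68
position: [0.5068, -0.2379, 0.1191]
orientation: [0.815, -0.579, -0.001, 0.001]
contact_force: [-3.7, -2.5, 5.2]
width: 0.597
```

Emit:
play_rows --pt "0 0 0 0 0 0 0.4" --pt "0 0 0 0 0 0 0.4" --pt "0 0 -0.01 0 0 0 0.4" --pt "0 0 -0.02 0 0 0 0.4" --pt "0 0 0 0 0 0 0.4"

```text
time_s: 4.3
position: [0.5088, -0.2373, 0.1495]
orientation: [0.815, -0.579, 0.002, -0.001]
contact_force: [0.4, 0.0, -4.3]
width: 0.593
```

```bash
python3 - <<'E'
from bench import *
from h import *
s=sense(); st(s)
d=np.load("top.npz"); W=cloud(d)
for n,(u,v) in {"burner":(252,232),"cups":(258,183),"burner_b":(120,213)}.items():
    w=W[v-12:v+13,u-12:u+13].reshape(-1,3); w=w[w[:,2]>.05]; print(n,w.mean(0),w[:,2].max())
E
```

```text
t 4.30 p [ 0.5088 -0.2373  0.1495] jaw -160.74 tilt [ 0.24 -0.02] q [-0.15  0.42 -0.34 -0.   -0.81  0.48] F [ 0.4  0.  -4.3] T [0.04 0.04 0.02] w 51.5
burner [0.43102173 0.00433976 0.05744562] 0.06996525824832188
cups [ 0.59543066 -0.01126221  0.06616764] 0.07494559611371883
burner_b [0.48130092 0.43124469 0.06392338] 0.08055380782066965
```

Emit:
play_rows --pt "0 0 -0.03 0 0 0 0.4" --pt "0 0 -0.03 0 0 0 0.4" --pt "0 0 -0.02 0 0 0 0.4" --pt "0 0 0 0 0 0 0.4"

```text
time_s: 4.8
position: [0.5082, -0.2373, 0.2288]
orientation: [0.815, -0.579, 0.001, -0.001]
contact_force: [0.3, 0.5, -4.8]
width: 0.597
```

```bash
python3 - <<'E'
from bench import *
from h import *
s=sense(); st(s); plan(s,[.541,.276,.23],150.5-360,15,False)
E
```

```text
t 4.80 p [ 0.5082 -0.2373  0.2288] jaw -160.75 tilt [0.17 0.  ] q [-0.15  0.33 -0.24 -0.   -0.99  0.48] F [ 0.3  0.5 -4.8] T [-0.01  0.14  0.01] w 51.9
jaw now -160.75 ->-209.50 err mm [ 32.8 513.3   1.2]
[-0.0316, -0.0133, -0.0001, -0.0002, 0.0, 0.0567]
[-0.0323, -0.0115, -0.0001, -0.0002, 0.0, 0.0567]
[-0.0329, -0.0097, -0.0001, -0.0002, 0.0, 0.0567]
[-0.0334, -0.0078, -0.0001, -0.0002, 0.0, 0.0567]
[-0.0338, -0.0059, -0.0001, -0.0002, 0.0, 0.0567]
[-0.0341, -0.004, -0.0001, -0.0002, 0.0, 0.0567]
[-0.0342, -0.002, -0.0001, -0.0002, 0.0, 0.0567]
[-0.0343, -0.0001, -0.0001, -0.0002, 0.0, 0.0567]
[-0.0342, 0.0019, -0.0001, -0.0002, 0.0, 0.0567]
[-0.0341, 0.0038, -0.0001, -0.0002, 0.0, 0.0567]
[-0.0338, 0.0057, -0.0001, -0.0002, 0.0, 0.0567]
[-0.0334, 0.0076, -0.0001, -0.0002, 0.0, 0.0567]
[-0.0329, 0.0095, -0.0001, -0.0002, 0.0, 0.0567]
[-0.0324, 0.0114, -0.0001, -0.0002, 0.0, 0.0567]
[-0.0317, 0.0132, -0.0001, -0.0002, 0.0, 0.0567]
```

Emit:
play_rows --pt "-0.0316 -0.0133 0 0 0 0.0567 0.4" --pt "-0.0323 -0.0115 0 0 0 0.0567 0.4" --pt "-0.033 -0.0097 0 0 0 0.0567 0.4" --pt "-0.0334 -0.0078 0 0 0 0.0567 0.4" --pt "-0.0338 -0.006 0 0 0 0.0567 0.4"

```text
time_s: 5.42
position: [0.5176, -0.0649, 0.226]
orientation: [0.725, -0.689, -0.001, 0.001]
contact_force: [0.9, -0.8, -4.9]
width: 0.59
```

Emit:
play_rows --pt "-0.034 -0.004 0 0 0 0.0567 0.4" --pt "-0.0342 -0.002 0 0 0 0.0567 0.4" --pt "-0.0343 0 0 0 0 0.0567 0.4" --pt "-0.0342 0.002 0 0 0 0.0567 0.4" --pt "-0.034 0.004 0 0 0 0.0567 0.4"

```text
time_s: 6.05
position: [0.528, 0.1058, 0.226]
orientation: [-0.62, 0.785, 0.001, -0.002]
contact_force: [0.8, -0.5, -5.7]
width: 0.598
```

Emit:
play_rows --pt "-0.0338 0.0057 0 0 0 0.0567 0.4" --pt "-0.0334 0.0076 0 0 0 0.0567 0.4" --pt "-0.033 0.0095 0 0 0 0.0567 0.4" --pt "-0.0324 0.0114 0 0 0 0.0567 0.4" --pt "-0.0317 0.0132 0 0 0 0.0567 0.4"

```text
time_s: 6.68
position: [0.5389, 0.2768, 0.2255]
orientation: [-0.503, 0.864, 0.0, -0.002]
contact_force: [0.5, -0.2, -3.9]
width: 0.597
```

Emit:
play_rows --pt "0 0 0 0 0 0 0.4" --pt "0 0 0 0 0 0 0.4"

```text
time_s: 6.92
position: [0.539, 0.2755, 0.2261]
orientation: [-0.504, 0.864, -0.0, -0.002]
contact_force: [-0.5, 0.1, -4.3]
width: 0.593
```

```bash
python3 - <<'E'
from bench import *
from h import *
s=sense(); st(s); plan(s,[.541,.276,.23],150.5-360,1,False)
for c in ["scene","top"]:
    d=read_camera(c); np.savez(f"{c}3.npz",**d); u,v=proj(d,[.541,.276,.1]).astype(int); print(u,v)
    cv2.imwrite(f"pics/{c}3.png",cv2.resize(d["frame"][v-60:v+60,u-60:u+60],None,fx=5,fy=5,interpolation=cv2.INTER_CUBIC))
E
```

```text
t 6.92 p [0.539  0.2755 0.2261] jaw 150.53 tilt [-0.2  -0.13] q [ 0.74  0.41 -0.13 -0.   -1.04 -1.25] F [-0.5  0.1 -4.3] T [-0.03  0.07  0.02] w 51.6
jaw now 150.53 ->-209.50 err mm [2.  0.5 3.9]
[-0.0014, -0.0015, -0.0039, 0.0019, -0.0036, 0.0006]
349 171
166 194
```

View pics/scene3.png

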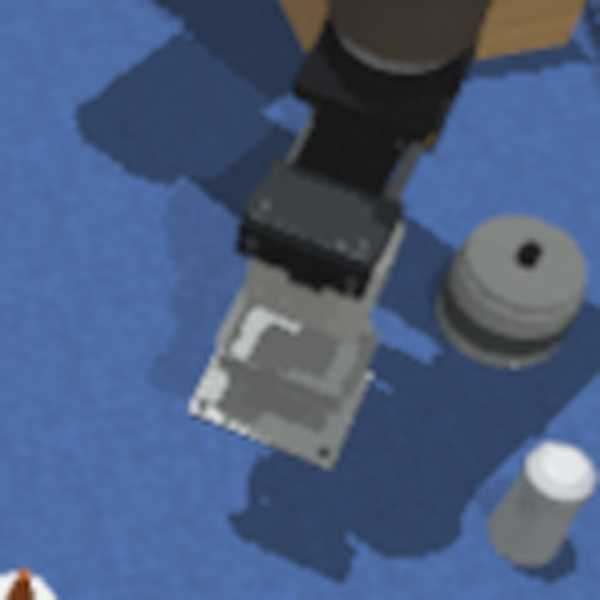

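View pics/top3.png

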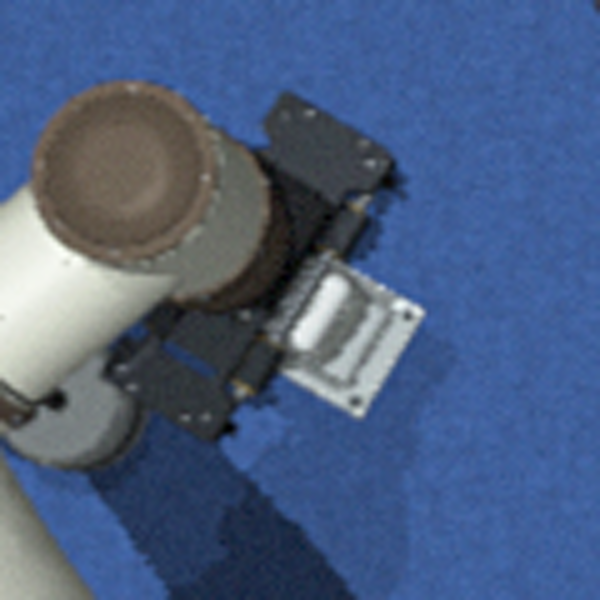

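```bash
python3 - <<'E'
from h import *
np.set_printoptions(precision=4,suppress=True)
tcp=np.array([.539,.2755]);ay=np.radians(60.53);Y=np.array([np.cos(ay),np.sin(ay)]);X=np.array([Y[1],-Y[0]])
for c in ["scene3","top3"]:
    d=np.load(c+".npz");W=cloud(d).reshape(-1,3)
    q=W[(W[:,2]>.085)&(W[:,2]<.2)]; l=np.stack([(q[:,:2]-tcp)@X,(q[:,:2]-tcp)@Y],1)*1000
    k=(abs(l[:,0])<34)&(abs(l[:,1])<60); q=q[k];l=l[k]
    print(c,len(q))
    for lo in np.arange(.085,.2,.01):
        m=(q[:,2]>lo)&(q[:,2]<lo+.01)
        if m.sum()>3: print("%.3f"%lo,m.sum(),"x",np.percentile(l[m,0],[2,50,98]),"y",np.percentile(l[m,1],[2,50,98]))
    m=(q[:,2]>.12)&(q[:,2]<.16)&(abs(l[:,0])<18)&(l[:,1]>30)
    if m.sum()>5: print("endface",m.sum(),np.median(l[m,1]),np.polyfit(l[m,0],l[m,1],1), np.polyfit(q[m,2]*1000,l[m,1],1))
# stand fits in old images
for c in ["scene","top"]:
    d=np.load(c+".npz");W=cloud(d).reshape(-1,3)
    l=np.stack([(W[:,:2]-[.541,.276])@X,(W[:,:2]-[.541,.276])@Y],1)*1000
    k=(abs(l[:,0])<60)&(abs(l[:,1])<65)&(W[:,2]>.035)&(W[:,2]<.075); l=l[k];z=W[k,2]
    f=z>.060
    for a in (0,1):
        o=1-a
        mid=f&(abs(l[:,o])<22)
        print(c,"axis","xy"[a],"lip neg",np.percentile(l[mid&(l[:,a]<0),a],[5,50,95]),"pos",np.percentile(l[mid&(l[:,a]>0),a],[5,50,95]))
    # angle from long lip lines
    for sgn in(-1,1):
        m=f&(sgn*l[:,0]>20)&(abs(l[:,1])<35); print(" lip x",sgn,m.sum(),np.degrees(np.polyfit(l[m,1],l[m,0],1)[0]))
        m=f&(sgn*l[:,1]>30)&(abs(l[:,0])<25); print(" lip y",sgn,m.sum(),np.degrees(np.polyfit(l[m,0],l[m,1],1)[0]))
E
```

```text
scene3 244
0.105 17 x [24.9924 27.2063 29.575 ] y [-33.3651  -0.667   33.5637]
0.115 50 x [21.4775 28.309  30.0843] y [-35.7832   4.6811  38.6388]
0.125 53 x [25.4933 28.2462 31.6392] y [-32.715    1.0872  36.6027]
0.135 58 x [ 3.5319 27.7053 30.8793] y [-35.5814   1.9438  39.1787]
0.145 32 x [24.4722 28.1584 31.8548] y [-33.7702  15.7194  37.4323]
0.155 8 x [-9.9483 24.2261 28.0785] y [34.5993 38.1494 39.3421]
0.165 9 x [-7.5638 22.6556 28.028 ] y [34.2434 38.5656 39.2021]
0.175 17 x [-14.0775   8.9777  25.5603] y [34.0333 36.5417 37.9704]
top3 201
0.115 15 x [-24.0306   2.5315  24.966 ] y [-39.2606 -38.1789 -32.2651]
0.125 9 x [-23.3685  -3.5985  17.3556] y [-39.4273 -38.6663 -17.8675]
0.135 12 x [-17.9184   4.2716  24.9707] y [-39.5286 -38.6818 -35.2988]
0.145 15 x [-23.1756  -7.131   25.5501] y [-39.349  -38.7426 -33.7626]
0.155 13 x [-18.5958   3.6016  21.7826] y [-39.6908 -38.6322 -36.7632]
0.165 20 x [-24.051   -5.6752  26.1097] y [-38.9933 -37.222   -2.0683]
0.175 108 x [-22.7114   2.1803  27.2272] y [-38.9842 -28.6681  -8.2077]
0.185 7 x [-23.1662  -4.768   28.0467] y [-32.2986 -22.9791 -10.6978]
scene axis x lip neg [-33.7506 -30.4299 -26.2422] pos [30.8403 33.0906 35.525 ]
scene axis y lip neg [-44.8929 -42.6061 -39.3562] pos [41.3726 44.2639 46.6434]
 lip x -1 57 0.0772125719003642
 lip y -1 24 1.1277163223488296
 lip x 1 15 1.2782328203232503
 lip y 1 24 1.4387256947961031
top axis x lip neg [-34.5012 -32.0334 -28.5488] pos [28.3016 31.2765 33.4344]
top axis y lip neg [-47.7583 -44.5984 -41.814 ] pos [39.1995 42.1669 45.078 ]
 lip x -1 39 -0.330884851560867
 lip y -1 20 0.16053870098968379
 lip x 1 36 -0.9621334355194119
 lip y 1 32 1.1976263313088151
```

```bash
python3 - <<'E'
from bench import *
from h import *
s=sense(); st(s); plan(s,[.5401,.2765,.192],150.8-360,3,False)
E
```

```text
t 7.03 p [0.5394 0.275  0.2272] jaw 150.48 tilt [-0.11 -0.07] q [ 0.74  0.4  -0.13 -0.   -1.04 -1.25] F [ 0.2  1.2 -3.8] T [-0.01  0.03 -0.01] w 51.9
jaw now 150.48 ->-209.20 err mm [  0.7   1.5 -35.2]
[-0.0006, 0.0, 0.0117, 0.0003, -0.0007, -0.0018]
[-0.0005, 0.0, 0.0117, 0.0003, -0.0007, -0.0018]
[-0.0005, 0.0, 0.0117, 0.0003, -0.0007, -0.0018]
```

Emit:
play_rows --pt "-0.0006 0 0.0117 0 -0.0007 -0.0018 0.4" --pt "-0.0006 0 0.0117 0 -0.0007 -0.0018 0.4" --pt "-0.0005 0 0.0117 0 -0.0007 -0.0018 0.4" --pt "0 0 0 0 0 0 0.4"

```text
time_s: 7.52
position: [0.5401, 0.2769, 0.1914]
orientation: [-0.506, 0.862, 0.0, -0.001]
contact_force: [-0.1, -0.9, -4.4]
width: 0.6
```

```bash
python3 - <<'E'
from bench import *
from h import *
s=sense(); st(s); plan(s,[.5401,.2765,.182],150.8-360,2,False)
E
```

```text
t 7.53 p [0.5401 0.2769 0.1914] jaw 150.81 tilt [-0.1  -0.02] q [ 0.74  0.44 -0.17 -0.   -0.96 -1.25] F [-0.1 -0.9 -4.4] T [0.01 0.11 0.05] w 52.2
jaw now 150.81 ->-209.20 err mm [-0.  -0.4 -9.4]
[0.0002, -0.0001, 0.0047, 0.0007, -0.0006, 0.0001]
[0.0002, -0.0001, 0.0047, 0.0007, -0.0006, 0.0001]
```

Bottle bottom should be at about 0.072; lower slowly in small steps.

Emit:
play_rows --pt "0 0 0.005 0 0 0 0.4" --pt "0 0 0.005 0 0 0 0.4" --pt "0 0 0 0 0 0 0.4"

```text
time_s: 7.9
position: [0.5405, 0.2774, 0.1827]
orientation: [-0.506, 0.862, 0.0, 0.0]
contact_force: [1.0, -0.5, -4.6]
width: 0.595
```

Emit:
play_rows --pt "0 0 0.004 0 0 0 0.4" --pt "0 0 0 0 0 0 0.4"

```text
time_s: 8.15
position: [0.5409, 0.2773, 0.1795]
orientation: [-0.506, 0.862, 0.0, 0.001]
contact_force: [-0.1, -1.9, -2.3]
width: 0.596
```

Emit:
play_rows --pt "0 0 0.003 0 0 0 0.4" --pt "0 0 0 0 0 0 0.4"

```text
time_s: 8.4
position: [0.5404, 0.2773, 0.1754]
orientation: [-0.506, 0.862, 0.001, 0.0]
contact_force: [-0.7, -0.9, -4.1]
width: 0.595
```

Emit:
play_rows --pt "0 0 0.004 0 0 0 0.4" --pt "0 0 0 0 0 0 0.4"

```text
time_s: 8.65
position: [0.5404, 0.2774, 0.1713]
orientation: [-0.506, 0.862, 0.001, 0.0]
contact_force: [-1.0, -0.9, -5.6]
width: 0.595
```

Emit:
play_rows --pt "0 0 0.004 0 0 0 0.4" --pt "0 0 0 0 0 0 0.4"

```text
time_s: 8.9
position: [0.5405, 0.2774, 0.1675]
orientation: [-0.506, 0.862, 0.001, 0.0]
contact_force: [0.0, -1.8, -4.8]
width: 0.598
```

Emit:
play_rows --pt "0 0 0.003 0 0 0 0.4" --pt "0 0 0 0 0 0 0.4"

```text
time_s: 9.15
position: [0.5406, 0.2773, 0.1648]
orientation: [-0.506, 0.862, 0.0, 0.001]
contact_force: [-0.7, -2.0, -4.2]
width: 0.595
```

Emit:
play_rows --pt "0 0 0.002 0 0 0 0.4" --pt "0 0 0 0 0 0 0.4"

```text
time_s: 9.4
position: [0.5407, 0.2775, 0.1641]
orientation: [-0.506, 0.862, 0.0, 0.001]
contact_force: [-3.5, -1.9, 2.7]
width: 0.596
```

Emit:
play_rows --pt "0 0 0.001 0 0 0 0.4" --pt "0 0 0 0 0 0 0.4"

```text
time_s: 9.65
position: [0.5407, 0.2775, 0.1641]
orientation: [-0.507, 0.862, 0.0, 0.001]
contact_force: [-5.7, -2.9, 7.4]
width: 0.596
```

Emit:
play_rows --pt "0 0 -0.001 0 0 0 -0.3" --pt "0 0 -0.001 0 0 0 -0.6" --pt "0 0 0 0 0 0 -0.6" --pt "0 0 0 0 0 0 -0.6"

```text
time_s: 10.15
position: [0.541, 0.2779, 0.1641]
orientation: [-0.506, 0.862, 0.001, 0.001]
contact_force: [0.4, 0.7, 0.6]
width: 0.794
```

Emit:
play_rows --pt "0 0 -0.02 0 0 0 -0.6" --pt "0 0 -0.025 0 0 0 -0.6" --pt "0 0 -0.025 0 0 0 -0.6" --pt "0 0 0 0 0 0 -0.6"

```text
time_s: 10.65
position: [0.5417, 0.2782, 0.2364]
orientation: [-0.506, 0.862, 0.001, 0.004]
contact_force: [0.5, -0.8, -1.3]
width: 0.797
```

```bash
python3 - <<'E'
from bench import *
from h import *
s=sense(); st(s)
np.set_printoptions(precision=1,suppress=True)
tcp=np.array([.5405,.2773]);ay=np.radians(60.8);Y=np.array([np.cos(ay),np.sin(ay)]);X=np.array([Y[1],-Y[0]])
for c in ["scene","top"]:
    d=read_camera(c); u,v=proj(d,[.541,.276,.1]).astype(int)
    cv2.imwrite(f"pics/{c}4.png",cv2.resize(d["frame"][v-60:v+60,u-60:u+60],None,fx=5,fy=5,interpolation=cv2.INTER_CUBIC))
    W=cloud(d).reshape(-1,3); l=np.stack([(W[:,:2]-tcp)@X,(W[:,:2]-tcp)@Y],1)*1000
    for nm,lo,hi,e in [("cap",.152,.168,30),("body",.07,.13,50),("captop",.135,.168,30)]:
        k=(W[:,2]>lo)&(W[:,2]<hi)&(abs(l)<e).all(1)
        if k.sum()>5: print(c,nm,k.sum(),"x",np.percentile(l[k,0],[1,50,99]),"y",np.percentile(l[k,1],[1,50,99]),"z med %.4f"%np.median(W[k,2]))
    k=(W[:,2]>.1)&(W[:,2]<.126)&(abs(l)<50).all(1); print(np.percentile(W[k,2],[50,80,95])*1000)
E
```

```text
t 10.65 p [0.5417 0.2782 0.2364] jaw 150.85 tilt [0.31 0.29] q [ 0.74  0.4  -0.12 -0.   -1.05 -1.25] F [ 0.5 -0.8 -1.3] T [0.07 0.07 0.05] w 69.3
scene body 422 x [-9.5 26.5 31.4] y [-35.8   4.5  39.7] z med 0.1120
scene captop 33 x [ 7.7 20.9 26.5] y [-20.2  12.2  24.5] z med 0.1427
[117.1 120.5 123.6]
top cap 68 x [-20.6   1.2  22.7] y [-23.  -14.2   1.3] z med 0.1578
top body 190 x [-24.4  -0.2  26.6] y [-48.  -30.6  25.6] z med 0.1165
top captop 86 x [-20.6   1.2  22.2] y [-23.7 -15.6   1. ] z med 0.1571
[117.8 120.8 122.9]
```

View pics/scene4.png

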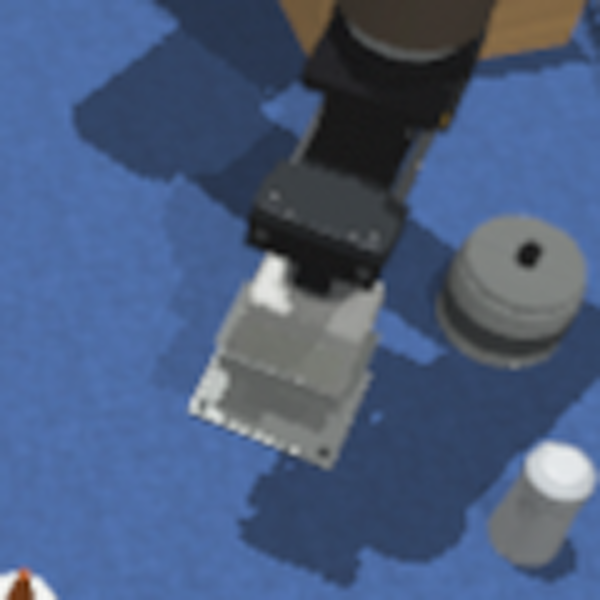

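View pics/top4.png

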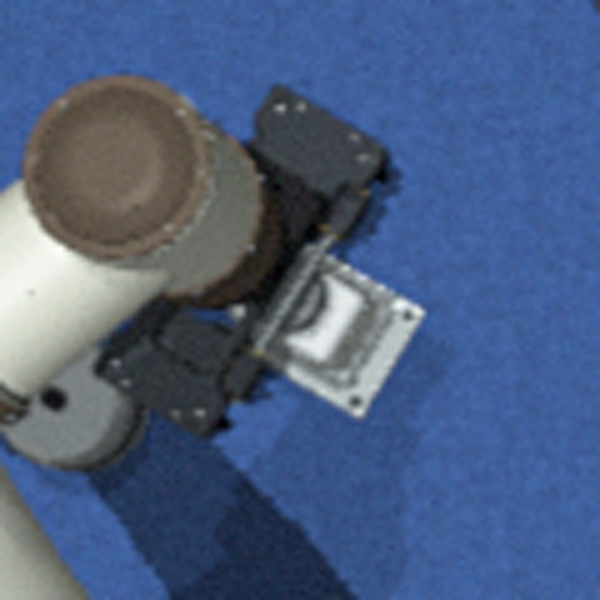

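```bash
python3 - <<'E'
from bench import *
from h import *
s=sense(); st(s); plan(s,[.5408,.2774,.2025],150.8-360,3,False)
E
```

```text
t 10.75 p [0.5404 0.2773 0.2336] jaw 150.81 tilt [0.02 0.11] q [ 0.74  0.4  -0.12 -0.   -1.05 -1.25] F [-0.1 -0.4  0.2] T [-0.01  0.08 -0.  ] w 69.6
jaw now 150.81 ->-209.20 err mm [  0.4   0.1 -31.1]
[-0.0001, -0.0001, 0.0104, 0.0002, 0.0006, 0.0001]
[-0.0001, -0.0001, 0.0104, 0.0002, 0.0006, 0.0001]
[-0.0001, -0.0001, 0.0104, 0.0002, 0.0006, 0.0001]
```

Emit:
play_rows --pt "0 0 0.0104 0 0.0005 0 -0.6" --pt "0 0 0.0104 0 0.0005 0 -0.6" --pt "0 0 0.0104 0 0 0 -0.6" --pt "0 0 0 0 0 0 -0.6" --pt "0 0 0 0 0 0 -0.3"

```text
time_s: 11.38
position: [0.5409, 0.2776, 0.203]
orientation: [-0.506, 0.862, 0.0, 0.001]
contact_force: [-0.2, -0.3, -0.6]
width: 0.75
```

Emit:
play_rows --pt "0 0 0 0 0 0 -0.2" --pt "0 0 0 0 0 0 0.0" --pt "0 0 0 0 0 0 0.5" --pt "0 0 0 0 0 0 0.5" --pt "0 0 0 0 0 0 0.5" --force 20

```text
time_s: 12.0
position: [0.5407, 0.2776, 0.2033]
orientation: [-0.506, 0.862, 0.0, 0.001]
contact_force: [-3.3, 0.1, 1.9]
width: 0.545
```

```bash
python3 - <<'E'
from bench import *
from h import *
s=sense(); st(s)
E
```

```text
t 12.00 p [0.5407 0.2776 0.2033] jaw 150.84 tilt [0.05 0.07] q [ 0.74  0.43 -0.16 -0.   -0.98 -1.25] F [-3.3  0.1  1.9] T [ 0.26  0.51 -0.01] w 47.4
```

Emit:
play_rows --pt "0 0 0 0 0 0 0.6" --pt "0 0 0.001 0 0 0 0.6" --pt "0 0 0.001 0 0 0 0.6" --pt "0 0 0.001 0 0 0 0.6" --pt "0 0 0 0 0 0 0.6" --force 55

```text
time_s: 12.62
position: [0.5409, 0.2776, 0.2011]
orientation: [-0.506, 0.862, 0.0, 0.001]
contact_force: [-3.3, -0.0, 7.2]
width: 0.546
```

Emit:
play_rows --pt "0 0 0.001 0 0 0 0.6" --pt "0 0 0.0005 0 0 0 0.6" --pt "0 0 0 0 0 0 0.6"

```text
time_s: 13.0
position: [0.5409, 0.2776, 0.2]
orientation: [-0.507, 0.862, 0.0, 0.001]
contact_force: [-4.1, 0.7, 9.0]
width: 0.539
```

Emit:
play_rows --pt "0 0 0.001 0 0 0 0.6" --pt "0 0 0.001 0 0 0 0.6" --pt "0 0 0 0 0 0 0.6" --pt "0 0 0 0 0 0 0.6"

```text
time_s: 13.5
position: [0.541, 0.2776, 0.1986]
orientation: [-0.507, 0.862, -0.0, 0.001]
contact_force: [-5.4, -0.8, 10.5]
width: 0.547
```

Emit:
play_rows --pt "0 0 0.0006 0 0 0 0.6" --pt "0 0 0 0 0 -0.08 0.6" --pt "0 0 0 0 0 -0.08 0.6" --pt "0 0 0 0 0 0 0.6"

```text
time_s: 14.0
position: [0.5418, 0.2779, 0.1985]
orientation: [-0.574, 0.819, -0.0, 0.003]
contact_force: [-3.0, 0.1, 10.8]
width: 0.542
```

```bash
python3 - <<'E'
from bench import *
from h import *
s=sense(); st(s)
E
```

```text
t 14.00 p [0.5418 0.2779 0.1985] jaw 160.10 tilt [0.26 0.13] q [ 0.74  0.43 -0.16  0.   -0.97 -1.09] F [-3.   0.1 10.8] T [-0.05  0.96  0.06] w 47.2
```

Emit:
play_rows --pt "0 0 0.0005 0 0 -0.08 0.6" --pt "0 0 0 0 0 -0.08 0.6" --pt "0 0 0 0 0 0 0.6"

```text
time_s: 14.38
position: [0.5419, 0.278, 0.1981]
orientation: [-0.638, 0.77, -0.001, 0.003]
contact_force: [-3.0, 0.7, 11.2]
width: 0.546
```

```bash
python3 - <<'E'
from bench import *
from h import *
s=sense(); st(s)
d=read_camera("scene"); u,v=proj(d,[.541,.276,.1]).astype(int)
cv2.imwrite(f"pics/scene5.png",cv2.resize(d["frame"][v-60:v+60,u-60:u+60],None,fx=5,fy=5,interpolation=cv2.INTER_CUBIC))
E
```

```text
t 14.38 p [0.5419 0.278  0.1981] jaw 169.27 tilt [0.28 0.15] q [ 0.74  0.44 -0.17  0.   -0.97 -0.93] F [-3.   0.7 11.2] T [0.02 0.94 0.09] w 47.5
```

View pics/scene5.png

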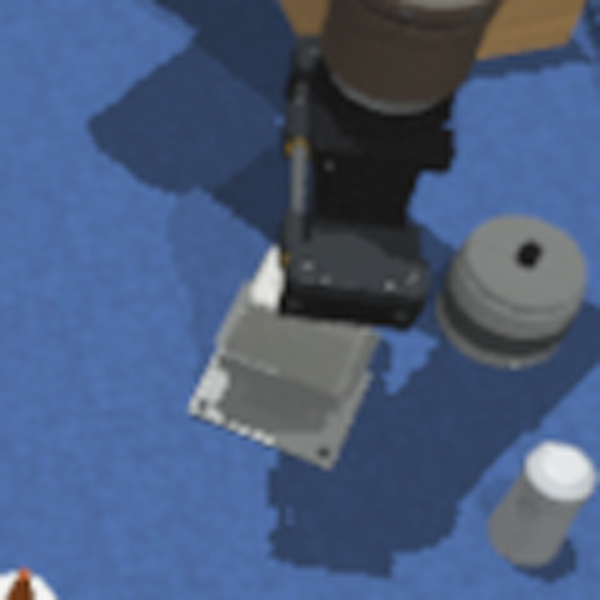

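Emit:
play_rows --pt "0 0 0 0 0 -0.08 0.6" --pt "0 0 0 0 0 -0.08 0.6" --pt "0 0 0 0 0 -0.08 0.6" --pt "0 0 0 0 0 -0.08 0.6" --pt "0 0 0 0 0 -0.08 0.6"

```text
time_s: 15.05
position: [0.5422, 0.2782, 0.1983]
orientation: [0.779, -0.627, 0.001, -0.003]
contact_force: [-1.9, 0.5, 10.8]
width: 0.545
```

Emit:
play_rows --pt "0 0 0 0 0 -0.08 0.6" --pt "0 0 0 0 0 -0.08 0.6" --pt "0 0 0 0 0 -0.08 0.6" --pt "0 0 0 0 0 -0.08 0.6" --pt "0 0 0 0 0 -0.08 0.6"

```text
time_s: 15.68
position: [0.5425, 0.2784, 0.1985]
orientation: [0.888, -0.46, 0.002, -0.003]
contact_force: [-1.7, 0.8, 10.9]
width: 0.543
```

```bash
python3 - <<'E'
from bench import *
from h import *
s=sense(); st(s)
read_camera("top");read_camera("top");s=sense(); st(s)
E
```

```text
t 15.68 p [0.5425 0.2784 0.1985] jaw -144.80 tilt [0.38 0.23] q [ 0.74  0.44 -0.16  0.   -0.96 -0.13] F [-1.7  0.8 10.9] T [ 0.28  0.67 -0.1 ] w 47.2
t 15.78 p [0.5425 0.2784 0.1985] jaw -144.85 tilt [0.38 0.21] q [ 0.74  0.44 -0.16  0.   -0.96 -0.13] F [-2.   1.4 11.4] T [0.07 0.55 0.02] w 47.6
```

Emit:
play_rows --pt "0 0 -0.002 0 0 0 0.6" --pt "0 0 -0.002 0 0 0 0.6" --pt "0 0 -0.002 0 0 0 0.6" --pt "0 0 0 0 0 0 0.6"

```text
time_s: 16.27
position: [0.5423, 0.2783, 0.2028]
orientation: [0.887, -0.461, 0.002, -0.003]
contact_force: [2.5, 1.2, 5.1]
width: 0.543
```

Emit:
play_rows --pt "0 0 -0.002 0 0 0 0.6" --pt "0 0 -0.002 0 0 0 0.6" --pt "0 0 -0.002 0 0 0 0.6" --pt "0 0 0 0 0 0 0.6"

```text
time_s: 16.77
position: [0.54, 0.277, 0.2063]
orientation: [0.887, -0.462, -0.001, 0.001]
contact_force: [1.3, 0.3, -0.5]
width: 0.546
```

```bash
python3 - <<'E'
from bench import *
from h import *
s=sense(); st(s)
E
```

```text
t 16.77 p [0.54   0.277  0.2063] jaw -145.02 tilt [-0.1  -0.02] q [ 0.74  0.43 -0.16 -0.   -0.99 -0.13] F [ 1.3  0.3 -0.5] T [ 0.19 -0.26 -0.07] w 47.5
```

Emit:
play_rows --pt "0 0 -0.003 0 0 0 0.6" --pt "0 0 -0.003 0 0 0 0.6" --pt "0 0 -0.003 0 0 0 0.6" --pt "0 0 0 0 0 0 0.6"

```text
time_s: 17.27
position: [0.5405, 0.2773, 0.2167]
orientation: [0.887, -0.462, -0.0, -0.001]
contact_force: [0.1, 0.3, 0.4]
width: 0.549
```

Emit:
play_rows --pt "0 0 -0.005 0 0 0 0.6" --pt "0 0 -0.005 0 0 0 0.6" --pt "0 0 -0.005 0 0 0 0.6" --pt "0 0 0 0 0 0 0.6"

```text
time_s: 17.77
position: [0.5409, 0.2776, 0.232]
orientation: [0.887, -0.462, 0.0, -0.001]
contact_force: [0.4, 0.2, 0.3]
width: 0.541
```

```bash
python3 - <<'E'
from bench import *
from h import *
s=sense(); st(s); plan(s,[.5408,.2775,.2733],-145.0,4,False)
E
```

```text
t 17.77 p [0.5409 0.2776 0.232 ] jaw -145.00 tilt [0.09 0.1 ] q [ 0.74  0.4  -0.12 -0.   -1.04 -0.13] F [0.4 0.2 0.3] T [-0.02  0.1   0.02] w 47.1
jaw now -145.00 ->-145.00 err mm [-0.1 -0.1 41.3]
[-0.0, 0.0, -0.0103, -0.0006, 0.0001, 0.0]
[-0.0, 0.0, -0.0103, -0.0006, 0.0001, 0.0]
[-0.0, 0.0, -0.0103, -0.0006, 0.0001, 0.0]
[0.0, 0.0, -0.0103, -0.0006, 0.0001, 0.0]
```

Emit:
play_rows --pt "0 0 -0.0103 0 0 0 0.6" --pt "0 0 -0.0103 0 0 0 0.6" --pt "0 0 -0.0103 0 0 0 0.6" --pt "0 0 -0.0103 0 0 0 0.6" --pt "0 0 0 0 0 0 0.6"

```text
time_s: 18.4
position: [0.541, 0.2776, 0.2739]
orientation: [0.887, -0.462, 0.001, -0.002]
contact_force: [0.6, 0.4, -1.4]
width: 0.547
```

Emit:
play_rows --pt "0 0 0 0 0 0 0.6" --pt "0 0 0 0 0 0 0.6"

```text
time_s: 18.65
position: [0.5405, 0.2773, 0.272]
orientation: [0.887, -0.462, -0.0, -0.0]
contact_force: [0.2, 0.6, -1.2]
width: 0.544
```

```bash
python3 - <<'E'
from bench import *
from h import *
s=sense(); st(s)
tcp=np.array([.5408,.2775])
for c in ["scene","top"]:
    d=read_camera(c); u,v=proj(d,[.541,.276,.14]).astype(int)
    cv2.imwrite(f"pics/{c}6.png",cv2.resize(d["frame"][v-60:v+60,u-60:u+60],None,fx=5,fy=5,interpolation=cv2.INTER_CUBIC))
    cv2.imwrite(f"pics/{c}7.png",d["frame"])
    W=cloud(d).reshape(-1,3); k=np.linalg.norm(W[:,:2]-tcp,axis=1)<.05
    print(c,np.histogram(W[k,2],bins=np.arange(.03,.3,.01)))
st(sense())
E
```

```text
t 18.65 p [0.5405 0.2773 0.272 ] jaw -145.00 tilt [-0.02  0.02] q [ 0.74  0.37 -0.07 -0.   -1.13 -0.13] F [ 0.2  0.6 -1.2] T [0.07 0.1  0.03] w 47.3
scene (array([  1,  37,  55, 108,  50,  52,  50,  52, 153, 105,  51,  76,   2,
         0,   0,   0,   0,  34,  56, 153,  30,  17,  15,   6,   8,  54]), array([0.03, 0.04, 0.05, 0.06, 0.07, 0.08, 0.09, 0.1 , 0.11, 0.12, 0.13,
       0.14, 0.15, 0.16, 0.17, 0.18, 0.19, 0.2 , 0.21, 0.22, 0.23, 0.24,
       0.25, 0.26, 0.27, 0.28, 0.29]))
top (array([ 0,  9,  3, 34,  4,  3,  4,  4, 22,  1,  0,  0,  0,  0,  0,  0,  0,
        0,  0, 35,  1,  0,  0,  0,  1, 39]), array([0.03, 0.04, 0.05, 0.06, 0.07, 0.08, 0.09, 0.1 , 0.11, 0.12, 0.13,
       0.14, 0.15, 0.16, 0.17, 0.18, 0.19, 0.2 , 0.21, 0.22, 0.23, 0.24,
       0.25, 0.26, 0.27, 0.28, 0.29]))
t 18.75 p [0.5406 0.2773 0.2721] jaw -145.00 tilt [-0.01  0.02] q [ 0.74  0.37 -0.07 -0.   -1.13 -0.13] F [-0.4 -0.4 -1. ] T [ 0.02  0.16 -0.01] w 47.5
```

View pics/scene6.png

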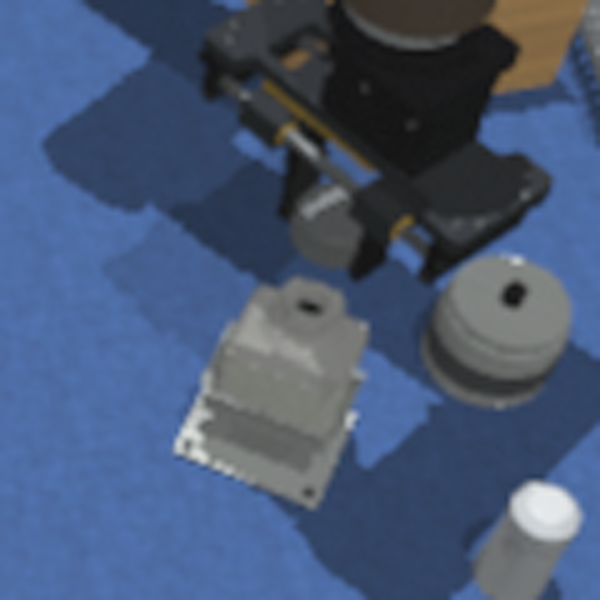

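View pics/top6.png

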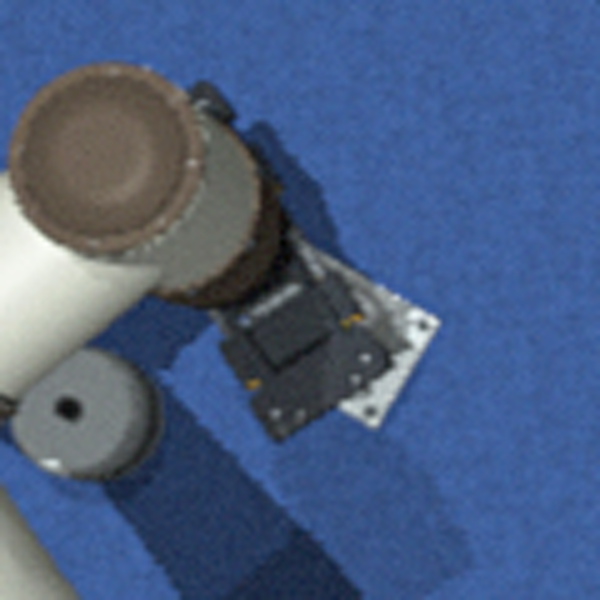

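View pics/scene7.png

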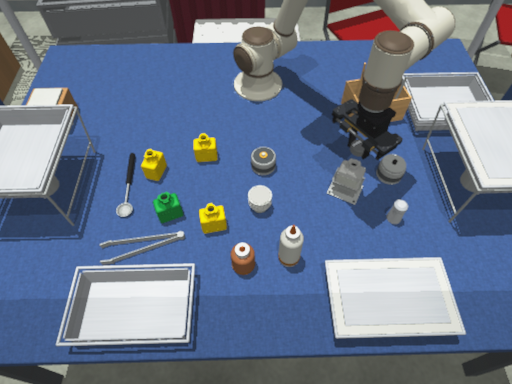

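Emit:
play_rows --pt "0 0 -0.001 0 0 0 0.6" --pt "0 0 0 0 0 0 0.6" --pt "0 0 0 0 0 0 0.6" --pt "0 0 0 0 0 0 0.6"

```text
time_s: 19.25
position: [0.5407, 0.2774, 0.2735]
orientation: [0.887, -0.462, 0.0, -0.001]
contact_force: [1.1, 0.1, -0.3]
width: 0.544
```

```bash
python3 - <<'E'
from bench import *
from h import *
st(sense()); print(job_done())
E
```

```text
t 19.25 p [0.5407 0.2774 0.2735] jaw -145.00 tilt [0.03 0.05] q [ 0.74  0.37 -0.07 -0.   -1.14 -0.13] F [ 1.1  0.1 -0.3] T [0.06 0.16 0.03] w 47.4
the job is handed in; nothing more can be done
None
```

The bottle is standing in the stand with its cap off. I handed the job in at 19.3 s, with the gripper still holding the cap above the open bottle.

- **Bottle:** I gripped it by its wide faces, carried it over and lowered it until it met the pocket floor. It stopped at the height expected for a fully seated bottle, and its body and cap tops also measured at seated height.
- **Cap:** I pressed it down about 5 mm (about 11 N) and turned it 64° anticlockwise. It sprang up about 3 mm with no remaining force and lifted straight off.
- **Final hold:** The cap is about 70 mm above where it sat, within 0.1° of level and still. Sideways it is within about 1 mm of where I first gripped the cap.
- **Last pictures:** They show the open neck, the bottle upright in the stand, the cap in the jaws, and the other things where they were.

No check failed. The two cameras disagreed by 1–2 mm on where the stand is, so I used a position between them. The bottle went in with about 6 N or less sideways force.

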